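Eject a specimen carrier and trap it on the track

TASK

Press the eject key of the specimen feeder with one finger so that its spring kicks the loaded specimen carrier out of the bay, and trap the carrier against your other finger on the open track, popped at least a centimetre out, before it slides off the end. Finish while still holding: one finger keeps the key pressed down and the other has the carrier pressed against it, at rest and upright on the track. Do not lift the carrier, and leave the bottle, the weight and the jar alone.

Things in the scene. Friction and masses are not known exactly. Their poses are not given: they have to be found in the camera images.
- feeder: Fixed feeder on the bench: white base 190 x 170 mm, 24 mm high (feeder x -115..75, y -55..115). Origin on the bench, under the front face of the loaded carrier; +x: eject direction (level), +y: side of the key, +z up. White spring housing at the back (x -107..-45, y +-30) is 72 mm high; bay cheeks beside the carrier (x -45..-9) 56 mm high.
- track_mid (a point): On the track floor at feeder (38, 0, 30) mm, feeder axes. The loaded carrier's front face is 38 mm behind it (-x); the key's centre is 70 mm from it along +y. A finger standing over it, tip 40 to 56 mm above the bench, clears the rails and stops the carrier 20 to 30 mm out of the bay.
- key_top (a point): Centre of the top of the eject key: flat black cap, 40 (feeder x) x 36 mm (y), centred at feeder x 38, y 70 mm; 58 mm above the bench when up, 44 when fully down. Feeder axes; moves with the key.
- key (a joint): Depth the key is pressed, m: 0 up, 0.014 at its stop; its latch frees the carrier at about 0.007 to 0.008. Spring 1.6 N at first, 4.4 N at the stop, plus up to 5 N of latch friction before release. It springs back when let go; its latch (feeder x 0..5, 7 mm high) would then come up under the carrier.
- carrier: Loose dark steel-grey alloy block 40 (x) x 36 (y) x 34 mm high, about 0.1 kg, a flat dog-bone coupon on top (screw heads to 38 mm above its underside). Origin: centre of its underside. Loaded, it stands in the bay on the track floor, origin at feeder (-20, 0, 30) mm, axes as the feeder's, top 64 mm above the bench.
- bottle: Bystander: closed green bottle, 62 mm across, 190 mm high, standing; origin at the centre of its underside.
- weight: Bystander: steel weight with a knob, 44 mm across, 56 mm high, 0.5 kg; origin at the centre of its underside.
- tin: Bystander: squat white jar with a metal lid, 60 mm across, 50 mm high; origin at the centre of its underside.
- track_end (a point): Open +x end of the aluminium track, on its floor at feeder (75, 0, 30) mm. The track runs level from x -45 to 75; side rails: inner faces y +-19.5, outer +-25.5 mm, tops 38 mm above the bench. An untrapped carrier shoots off this end in a fraction of a second.
- pusher (a joint): Travel of the spring pusher behind the carrier, m: 0 loaded, 0.052 at its stop. It pushes the carrier along +x with about 6.7 N when loaded, 4.2 N at 0.028.
Mind the look-alikes: they are no part of the job. Leave any yellow look-alike of the carrier alone.

How it is judged:
By the outcome, as a careful person would: the job done as asked, in the order asked, and still so for the second after the job is handed in, while the arm keeps its last pose, push and grip.
It also fails if it takes over 32 s, if anything falls off the work surface, if the arm or the gripper's body presses on something with over 40 N, if the wrist force passes 120 N, or if a joint passes its speed limit or range.

ROBOT

A 6-joint arm with a two-finger parallel gripper is mounted at the origin on the work surface. World frame = base frame: x ahead of the robot, y to its left, z up, the work surface at z = 0. Lengths are in m, angles in rad, forces in N, time in s.
With the tool pointing down it reaches from about 0.35 to 1 m from the base axis. Payload 7.1 kg.
Tool frame: the origin (TCP) lies midway between the tips of the shut fingers; the grasp point (between the pads) lies 19 mm behind it (arm.grasp_offset is the distance from the TCP to the grasp point, in m); z points along the fingers, x is the direction in which the jaws open and shut, and the axes are right-handed (so a half turn about z gives the same grasp; the last joint's range is limited). The gripper opens to 85 mm and grips with 20 to 120 N. Pads are 22 mm wide; open, the fingers measure 114 mm over their backs; the gripper's body (76 mm by 85 mm) begins 54 mm behind the grasp point. The pads swing forward as they close: fully open they stand 13 mm farther back than shut.
Start: joints at [1.216, 0.423, 1.63, -0, 1.089, -0.019], TCP at [0.206, 0.59, 0.231] pointing down, gripper open.
Joint ranges: [-3, 3], [-0.9, 2.11], [0.09, 2.58], [-1.31, 4.45], [0.11, 2.69], [-2.54, 2.54]. Speed limits (rad/s): [2.39, 2.39, 3.01, 3.14, 3.14, 3.14].

INTERFACE

Orientations are given as a 3x3 rotation matrix whose columns are the frame's x, y, z axes.
In Python, from station import arm, vision, recognise, cut_out gives the robot as it stands.
- The arm moves only by the tool drive_tool, never from a script. Its argument "targets" is a list of rows, each an object with "offset": the shift along the tool's x, y, z in mm, a list of three; "spin": the turn about the tool's z in degrees. A call has 1 to 12 rows; each row shifts and turns the commanded pose from where the row before left it, along the tool's axes as they then stand; what a row does not reach is not made up. A row lasts 1/10 s, in which the tool goes at most 50 mm and 8.59 degrees, less where a joint would pass 70% of its speed; a pose out of reach is approached as far as the arm can. A call with a gripper value outside its range is refused whole. "claw" is the closure, from 0 (fully open) to 1 (shut), set as the call begins (left out, the last holds). The fingers move at their own pace and stop on an object; "squeeze" is the grip in N (left out, the last holds). Time passes only in rows, so rows that do not move let the fingers close. It gives the time, the measured TCP pose, the force and the opening at its end, in the units of the state.
- arm.get_state(): the state, without advancing time (a new reading comes with each control period).
- vision.snapshot(name): name is "scene" or "top"; returns a dict with "frame" (480x640x3 uint8, red, green, blue), "z_map" (480x640 float32, m along the optical axis (not along the pixel's ray), 0 where there is no reading), "camera_matrix" (3x3 intrinsics, pixels), "world_to_cam" (4x4, takes a point from world to camera coordinates). Camera axes: x right, y down, z forward; pixel columns grow to the right and rows downward; lengths in m; the calibration is good to about 2 mm. A picture is of the moment at which its call begins.
- arm.close_job(): hands the job in, once; it reports no verdict.
Trained networks look in a picture, given as the dict that the camera call returned (one of the last four; its "shot" number tells which), for a name from the list of things; names that differ only in an ending like _2 or _b are one class to them, and where a whole thing is asked for, a point or a joint stands for the part that bears it (a point fixed in the world has none). Each returns a list of dicts, best first, with "confidence" (0 to 1); they miss things now and then, are a little off and sometimes report something else, mostly with a low value. They report only what shows in the picture. A call takes as long as a camera call. They do not tell look-alikes from the thing itself.
- recognise(picture, thing): "box" ([left, top, right, bottom] in pixels, round what is visible of it).
- cut_out(picture, thing): "pixels" (480x640 bool, what is visible of it) and "box" ([left, top, right, bottom] in pixels, round what is visible of it).
The state is a dict: "t": time; "q": joint angles; "joint_velocities": joint speeds; "effort": joint torques, N m; "tool_pos": TCP position; "orientation": TCP orientation; "ft_force": force on the tool from outside, world axes, zero at the start; "moment": the same for the moment, N m; "width": finger opening in m.
Only numpy, scipy, OpenCV 4.12 (cv2) and the standard library are available. Lean on these libraries where they do the work, as an engineer would, in place of code of your own. Each camera call takes 0.05 s, during which the arm holds its last target.

## Working session

There is one attempt and no reset: what is moved stays moved. The work goes in short steps, Python scripts to look and compute and a tool call to move; the robot and the scene stay as the last step left them, time stands still between calls to the robot, and variables do not carry over. Pictures are saved under pics/ and viewed, and the job is handed in when it is done.

Besides the shell and the picture viewer there is one more tool, called after ">>>" in YAML: its name, and indented under it one key for each argument. drive_tool: Moves the arm, as the interface text tells. Its arguments: {"type":"object","properties":{"targets":{"type":"array"},"claw":{"type":"number"},"squeeze":{"type":"number"}},"required":["targets"]}

```bash
mkdir -p pics; python3 - <<'E'
from station import arm, vision, recognise, cut_out
import cv2, numpy as np, pickle
s=arm.get_state(); print({k:np.round(v,3).tolist() for k,v in s.items()})
for n in ["scene","top"]:
    p=vision.snapshot(n); pickle.dump(p,open(f"{n}0.pkl","wb"))
    cv2.imwrite(f"pics/{n}0.png",p["frame"][:,:,::-1])
    print(n,p["camera_matrix"].tolist(),np.round(p["world_to_cam"],3).tolist())
    for t in ["feeder","key_top","carrier","track_mid","bottle","weight","tin"]:
        try: print(t,[(np.round(d["box"]).tolist(),round(d["confidence"],2)) for d in recognise(p,t)[:4]])
        except Exception as e: print(t,e)
print(arm.get_state()["t"])
E
```

```text
{'t': 0.0, 'q': [1.216, 0.424, 1.631, -0.0, 1.089, -0.019], 'joint_velocities': [0.0, -0.0, 0.0, -0.003, 0.001, 0.0], 'effort': [0.003, -55.736, -28.175, 0.0, 0.007, -0.0], 'tool_pos': [0.206, 0.59, 0.231], 'orientation': [[0.33, 0.944, -0.001], [0.944, -0.33, -0.001], [-0.002, -0.0, -1.0]], 'ft_force': [0.073, -0.728, -0.64], 'moment': [-0.044, 0.039, 0.006], 'width': 0.086}
scene [[512.1222830902348, 0.0, 312.45728159281254], [0.0, 512.1222830902348, 236.94474336817916], [0.0, 0.0, 1.0]] [[-0.343, 0.939, -0.004, 0.163], [0.57, 0.205, -0.796, -0.253], [-0.747, -0.275, -0.606, 1.671], [0.0, 0.0, 0.0, 1.0]]
feeder [([265.0, 222.0, 371.0, 308.0], 0.92)]
key_top [([303.0, 257.0, 329.0, 290.0], 0.74), ([263.0, 230.0, 278.0, 256.0], 0.64)]
carrier [([233.0, 259.0, 252.0, 276.0], 0.91), ([265.0, 302.0, 281.0, 331.0], 0.84)]
track_mid [([265.0, 224.0, 375.0, 308.0], 0.74)]
bottle [([204.0, 164.0, 232.0, 238.0], 0.73)]
weight [([261.0, 230.0, 279.0, 252.0], 0.6)]
tin [([362.0, 269.0, 391.0, 300.0], 0.93)]
top [[509.2380931743722, 0.0, 323.30866803634405], [0.0, 509.2380931743722, 241.43992988235092], [0.0, 0.0, 1.0]] [[-0.013, -1.0, 0.016, 0.035], [-0.986, 0.01, -0.164, 0.537], [0.164, -0.018, -0.986, 0.887], [0.0, 0.0, 0.0, 1.0]]
feeder [([254.0, 167.0, 370.0, 288.0], 0.85)]
key_top [([291.0, 174.0, 314.0, 198.0], 0.84)]
carrier [([319.0, 116.0, 345.0, 145.0], 0.96), ([318.0, 218.0, 340.0, 242.0], 0.83), ([391.0, 179.0, 422.0, 215.0], 0.65)]
track_mid [([251.0, 166.0, 373.0, 292.0], 0.86)]
bottle [([460.0, 232.0, 516.0, 279.0], 0.7)]
weight [([377.0, 230.0, 402.0, 256.0], 0.56)]
tin [([217.0, 201.0, 251.0, 230.0], 0.93)]
0.8
```

View pics/scene0.png

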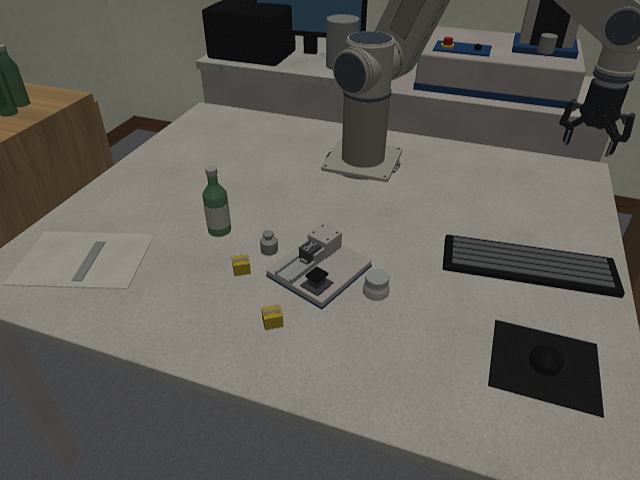

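View pics/top0.png

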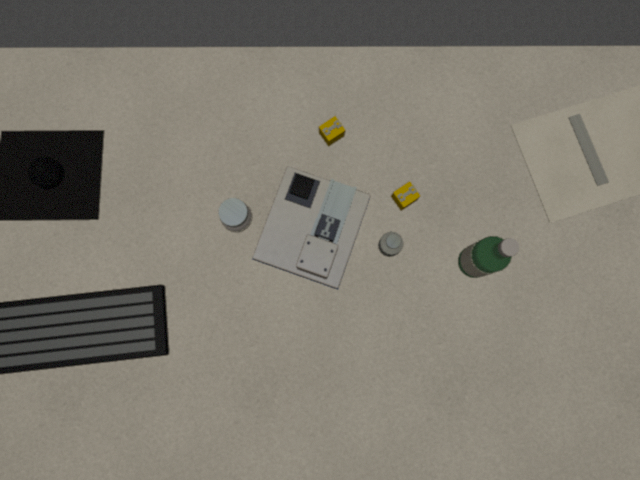

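```bash
python3 - <<'E'
import cv2,pickle
t=pickle.load(open("top0.pkl","rb"))["frame"][100:300,200:430,::-1]
s=pickle.load(open("scene0.pkl","rb"))["frame"][190:350,200:400,::-1]
cv2.imwrite("pics/topc.png",cv2.resize(t,None,fx=3,fy=3,interpolation=2)[:, :])
cv2.imwrite("pics/scenec.png",cv2.resize(s,None,fx=3.7,fy=3.7,interpolation=2))
E
```

```text
(no output)
```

View pics/topc.png

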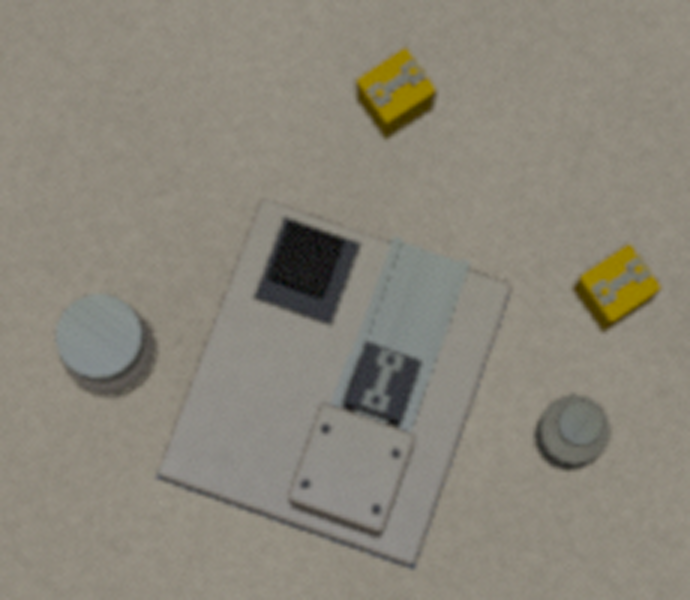

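View pics/scenec.png

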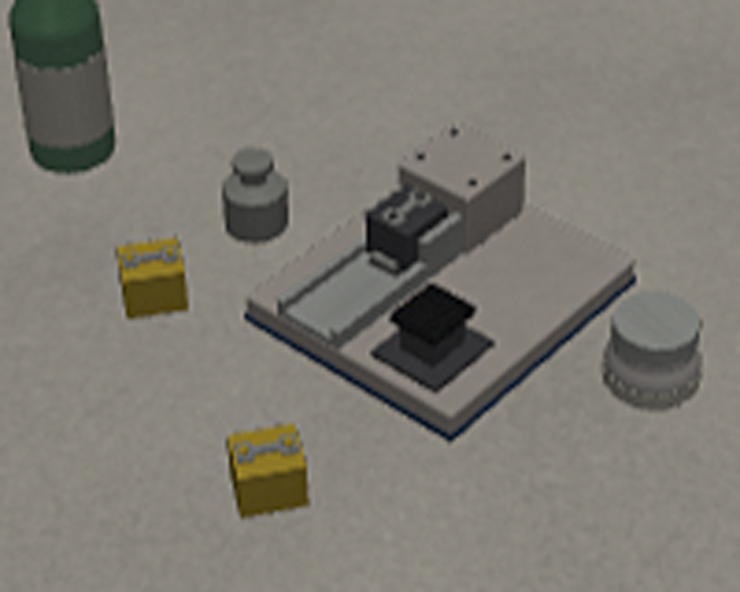

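The candidates for the carrier are the dark block in the feeder bay (top view pixel 327,227) and two yellow look-alikes (332,130 and 405,195). I'm taking the dark steel-grey one in the bay, which the crop confirms. The key is the black cap at (303,186), and the other dark squares are the mouse mat. Next I'll fit the feeder pose from both views.

```bash
cat > h.py <<'E'
import numpy as np
def proj(p,X):
    W=p["world_to_cam"];c=X@W[:3,:3].T+W[:3,3];K=p["camera_matrix"];u=c@K.T;return u[:,:2]/u[:,2:]
def back(p,uv,d):
    K=p["camera_matrix"];W=p["world_to_cam"];u=np.c_[np.asarray(uv,float),np.ones(len(uv))]@np.linalg.inv(K).T*np.asarray(d)[:,None]
    return (u-W[:3,3])@W[:3,:3]
E
cat > fit.py <<'E'
from h import *; import pickle
from scipy.optimize import least_squares
T=pickle.load(open("top0.pkl","rb"));S=pickle.load(open("scene0.pkl","rb"))
F=lambda L:np.array(L,float)/1000
tp=F([[75,115,24],[75,-55,24],[-115,-55,24],[-115,115,24],[-107,30,72],[-107,-30,72],[-45,-30,72],[-45,30,72]])
tu=np.array([[262,201],[512,286],[413,562],[158,474],[290,497],[381,533],[413,432],[323,404]])/3+[200,100]-1/3
sp=F([[75,-55,24],[75,115,24],[-115,115,24],[-45,-30,72],[-45,30,72],[-107,30,72],[-107,-30,72]])
su=np.array([[247,303],[450,418],[635,266],[400,163],[466,198],[524,159],[455,122]])/3.7+[200,190]-.36
def w(v,P):
    c,s=np.cos(v[2]),np.sin(v[2]);return np.c_[c*P[:,0]-s*P[:,1]+v[0],s*P[:,0]+c*P[:,1]+v[1],P[:,2]+(v[3] if len(v)>3 else 0)]
def solve(useT,useS,n):
    f=lambda v:np.r_[((proj(T,w(v,tp))-tu)*useT).ravel(),((proj(S,w(v,sp))-su)*useS).ravel()]
    return least_squares(f,[.6,0,-.2,0][:n],loss="soft_l1")
if __name__=="__main__":
    for a,b,n in [(1,0,3),(0,1,3),(1,1,3),(1,1,4)]:
        r=solve(a,b,n);print(a,b,np.round(r.x,4),np.abs(r.fun).max().round(2),np.round(r.fun,1).tolist() if n==4 else "")
    # depth check
    for nm,p in (("T",T),("S",S)):
        v=solve(1,1,3).x
        for P in ([38,70,58],[-20,0,68],[-76,0,72],[38,0,30],[0,90,24]):
            X=w(v,F([P]));u=np.round(proj(p,X)[0]).astype(int);d=np.median(p["z_map"][u[1]-1:u[1]+2,u[0]-1:u[0]+2])
            print(nm,P,u,np.round(X[0],4),np.round(back(p,[u],[d])[0],4))
E
python3 fit.py
```

```text
1 0 [ 0.5794  0.0148 -0.3533] 1.63 
0 1 [ 0.5832  0.0174 -0.35  ] 1.42 
1 1 [ 0.58    0.0156 -0.3515] 2.35 
1 1 [ 0.5796  0.0153 -0.3519 -0.0039] 1.51 [-0.5, -1.1, -0.1, -0.5, 0.3, 1.4, -0.9, 0.3, -1.5, 0.8, 0.2, 0.1, 1.1, 1.0, -0.6, -0.8, -1.3, -1.2, -0.3, 0.6, -0.2, -1.2, -1.5, 0.9, -0.0, 1.3, 0.4, -0.3, -0.1, 0.4]
T [38, 70, 58] [301 185] [0.6398 0.0682 0.058 ] [0.6403 0.0689 0.0574]
T [-20, 0, 68] [327 226] [0.5612 0.0225 0.068 ] [0.5612 0.0225 0.0677]
T [-76, 0, 72] [317 255] [0.5087 0.0417 0.072 ] [0.5084 0.0411 0.0716]
T [38, 0, 30] [337 201] [0.6157 0.0025 0.03  ] [0.616  0.0021 0.0314]
T [0, 90, 24] [285 205] [0.611  0.1001 0.024 ] [0.6111 0.1002 0.0237]
S [38, 70, 58] [316 273] [0.6398 0.0682 0.058 ] [0.64   0.0682 0.0578]
S [-20, 0, 68] [309 245] [0.5612 0.0225 0.068 ] [0.5608 0.0223 0.0663]
S [-76, 0, 72] [324 232] [0.5087 0.0417 0.072 ] [0.5065 0.0409 0.071 ]
S [38, 0, 30] [293 269] [0.6157 0.0025 0.03  ] [0.6146 0.0022 0.0296]
S [0, 90, 24] [333 279] [0.611  0.1001 0.024 ] [0.6105 0.099  0.0243]
```

The feeder fits at (0.580, 0.0155) with yaw -20.1°, and both depth maps agree to about 1 mm. I'll move above it with the jaw along feeder y and the jaws partly closed to about 56 mm, so the finger centres sit about 70 mm apart.

>>> drive_tool:
  targets:
    - {"offset": [-26,39.5,4],"spin": 0.86}
    - {"offset": [-26,39.5,4],"spin": 0}
    - {"offset": [-26,39.5,4],"spin": 0}
    - {"offset": [-26,39.5,4],"spin": 0}
    - {"offset": [-26,39.5,4],"spin": 0}
    - {"offset": [-26,39.5,4],"spin": 0}
    - {"offset": [-26,39.5,4],"spin": 0}
    - {"offset": [-26,39.5,4],"spin": 0}
    - {"offset": [-26,39.5,4],"spin": 0}
    - {"offset": [-26,39.5,4],"spin": 0}
    - {"offset": [-26,39.5,4],"spin": 0}
    - {"offset": [-26,39.5,4],"spin": 0}
  claw: 0.35
  squeeze: 40

```text
t: 2.0
tool_pos: [0.5455, 0.1329, 0.1834]
orientation: [[0.344, 0.939, 0.001], [0.939, -0.344, 0.0], [0.0, 0.0, -1.0]]
ft_force: [0.7, 0.3, -0.1]
width: 0.0556
```

```bash
cat > go.py <<'E'
from station import arm; from fit import *
s=arm.get_state();v=solve(1,1,3).x
R=np.array(s["orientation"]);p=np.array(s["tool_pos"])
tgt=w(v,F([[38,35,0]]))[0]
d=R.T@(np.r_[tgt[:2],p[2]]-p)*1000
yd=np.array([-np.sin(v[2]),np.cos(v[2]),0]);sp=np.degrees(np.arctan2(R[:,1]@yd,R[:,0]@yd))
print("t",s["t"],"p",np.round(p,4),"d",np.round(d,1),"spin",sp.round(2),"w",s["width"],"F",np.round(s["ft_force"],2),"tilt",np.round(R[:,2],3),"v",np.abs(s["joint_velocities"]).max().round(3))
E
python3 go.py
```

```text
t 2.0 p [0.5455 0.1329 0.1834] d [-63.3 110.8   0. ] spin 0.04 w 0.05556628803169757 F [ 0.74  0.27 -0.06] tilt [ 0.001  0.    -1.   ] v 0.79
```

>>> drive_tool:
  targets:
    - {"offset": [-20,30,15],"spin": 0}
    - {"offset": [-20,30,15],"spin": 0}
    - {"offset": [0,0,15],"spin": 0}
    - {"offset": [0,0,0],"spin": 0}
    - {"offset": [0,0,0],"spin": 0}

```text
t: 2.5
tool_pos: [0.5862, 0.0771, 0.1381]
orientation: [[0.343, 0.939, -0.001], [0.939, -0.343, 0.0], [-0.0, -0.001, -1.0]]
ft_force: [0.8, -0.1, 0.6]
width: 0.0557
```

```bash
python3 go.py
```

```text
t 2.5 p [0.5862 0.0771 0.1381] d [-24.9  53.4  -0.1] spin 0.07 w 0.05566505980915457 F [ 0.76 -0.09  0.56] tilt [-0.001  0.    -1.   ] v 0.02
```

>>> drive_tool:
  targets:
    - {"offset": [-12.5,26.7,0],"spin": 0}
    - {"offset": [-12.4,26.7,10],"spin": 0}
    - {"offset": [0,0,20],"spin": 0}
    - {"offset": [0,0,0],"spin": 0}
    - {"offset": [0,0,0],"spin": 0}
    - {"offset": [0,0,0],"spin": 0}

```text
t: 3.1
tool_pos: [0.6287, 0.0358, 0.1096]
orientation: [[0.342, 0.94, 0.001], [0.94, -0.342, 0.0], [0.001, 0.001, -1.0]]
ft_force: [-0.3, -0.2, 0.6]
width: 0.0556
```

```bash
python3 go.py; python3 - <<'E'
from station import arm, vision
import cv2, numpy as np, pickle
ims=[]
for n,(a,b) in {"scene":(200,190),"top":(220,110)}.items():
    p=vision.snapshot(n); pickle.dump(p,open(f"{n}1.pkl","wb"))
    ims.append(cv2.resize(p["frame"][b-60:b+140,a:a+200,::-1],(400,400)))
cv2.imwrite("pics/ab1.png",np.hstack(ims))
E
```

```text
t 3.1 p [0.6287 0.0358 0.1096] d [-0.7 -0.7 -0. ] spin 0.12 w 0.05557270440512683 F [-0.34 -0.24  0.62] tilt [ 0.001  0.    -1.   ] v 0.004
```

View pics/ab1.png

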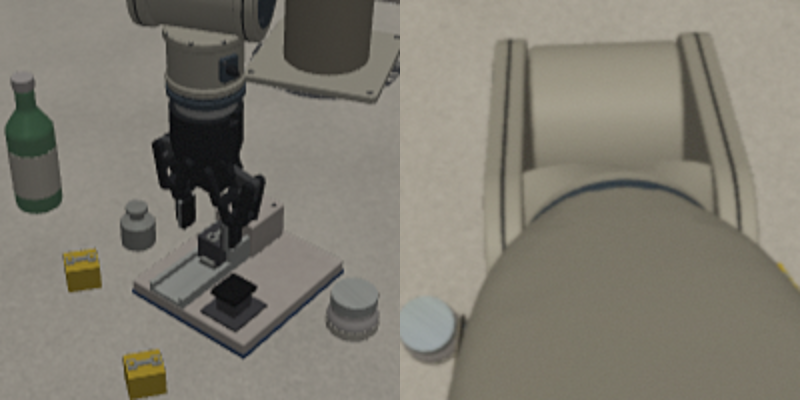

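```bash
python3 - <<'E'
from fit import *; import cv2
p=pickle.load(open("scene1.pkl","rb"));v=solve(1,1,3).x
for y in (0,70):
  for z in (103,110,116): print(y,z,proj(p,w(v,F([[38,y,z]])))[0].round(1))
Fo=p["frame"][205:285,260:350,::-1]
cv2.imwrite("pics/tip.png",cv2.resize(Fo,None,fx=7,fy=7,interpolation=2))
# points of gripper fingers in feeder frame
z=p["z_map"];uv=np.array([(u,vv) for vv in range(205,270) for u in range(270,345) if z[vv,u]>0])
X=back(p,uv,z[uv[:,1],uv[:,0]])
c,s=np.cos(v[2]),np.sin(v[2]);d=X[:,:2]-v[:2];Fx=c*d[:,0]+s*d[:,1];Fy=-s*d[:,0]+c*d[:,1]
m=(X[:,2]>.085)&(Fx>0)
for lo in np.arange(.100,.15,.004):
  for nm,sel in (("A",Fy<.035),("B",Fy>=.035)):
    k=m&sel&(X[:,2]>=lo)&(X[:,2]<lo+.004)
    if k.sum()>2: print(round(lo,3),nm,k.sum(),"x",(np.percentile(Fx[k],[5,50,95])*1e3).round(),"y",(np.percentile(Fy[k],[5,50,95])*1e3).round())
E
```

```text
0 103 [292.1 244.5]
0 110 [292.  242.1]
0 116 [291.9 239.9]
70 103 [316.1 257.3]
70 110 [316.1 254.8]
70 116 [316.1 252.6]
0.112 B 3 x [44. 46. 47.] y [69. 69. 71.]
0.116 A 17 x [28. 42. 51.] y [4. 8. 9.]
0.116 B 4 x [44. 46. 49.] y [66. 68. 71.]
0.12 A 11 x [31. 43. 50.] y [2. 7. 8.]
0.12 B 11 x [35. 47. 51.] y [65. 71. 76.]
0.124 A 14 x [30. 44. 50.] y [-4.  6.  9.]
0.124 B 14 x [37. 46. 50.] y [66. 74. 77.]
0.128 A 16 x [32. 44. 51.] y [-5.  7. 10.]
0.128 B 15 x [34. 47. 50.] y [65. 74. 77.]
0.132 A 12 x [33. 44. 51.] y [-1.  7.  9.]
0.132 B 12 x [32. 42. 48.] y [70. 76. 78.]
0.136 A 17 x [29. 46. 50.] y [1. 7. 9.]
0.136 B 14 x [38. 47. 52.] y [68. 73. 78.]
0.14 A 15 x [31. 41. 50.] y [-2.  7.  9.]
0.14 B 15 x [36. 45. 51.] y [67. 75. 79.]
0.144 A 12 x [28. 40. 50.] y [ 1.  8. 10.]
0.144 B 14 x [41. 47. 51.] y [66. 72. 76.]
0.148 A 22 x [29. 44. 52.] y [2. 6. 8.]
0.148 B 7 x [45. 47. 51.] y [65. 74. 77.]
```

View pics/tip.png

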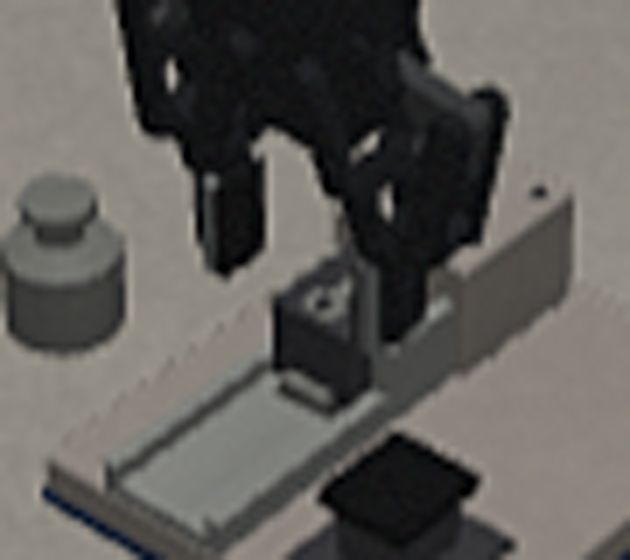

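>>> drive_tool:
  targets:
    - {"offset": [-0.7,-1.2,15],"spin": 0}
    - {"offset": [0,0,20],"spin": 0}
    - {"offset": [0,0,10],"spin": 0}
    - {"offset": [0,0,0],"spin": 0}
    - {"offset": [0,0,0],"spin": 0}
    - {"offset": [0,0,0],"spin": 0}
    - {"offset": [0,0,0],"spin": 0}

```text
t: 3.9
tool_pos: [0.6278, 0.0345, 0.0641]
orientation: [[0.344, 0.939, 0.001], [0.939, -0.344, 0.0], [0.001, 0.001, -1.0]]
ft_force: [0.2, 0.3, -0.0]
width: 0.0556
```

```bash
python3 go.py; python3 - <<'E'
from station import arm, vision
import cv2
p=vision.snapshot("scene")
cv2.imwrite("pics/tip2.png",cv2.resize(p["frame"][205:305,255:355,::-1],None,fx=6,fy=6,interpolation=2))
E
```

```text
t 3.9 p [0.6278 0.0345 0.0641] d [ 0.8 -0.4 -0. ] spin 0.04 w 0.055630245428227074 F [ 0.19  0.3  -0.03] tilt [ 0.001  0.    -1.   ] v 0.002
```

View pics/tip2.png

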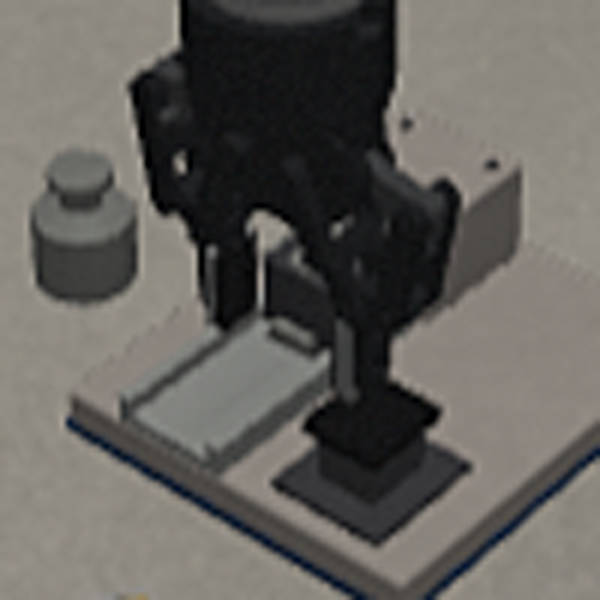

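The finger pair is about 11 mm above the key cap, with the other finger over the track. I'll descend to find contact.

>>> drive_tool:
  targets:
    - {"offset": [0.5,0,7],"spin": 0}
    - {"offset": [0,0,6],"spin": 0}
    - {"offset": [0,0,0],"spin": 0}
    - {"offset": [0,0,0],"spin": 0}
    - {"offset": [0,0,0],"spin": 0}

```text
t: 4.45
tool_pos: [0.627, 0.0349, 0.05]
orientation: [[0.344, 0.939, -0.001], [0.939, -0.344, -0.0], [-0.0, -0.001, -1.0]]
ft_force: [-0.5, -0.1, 1.0]
width: 0.0556
```

```bash
python3 go.py
```

```text
t 4.45 p [0.627  0.0349 0.05  ] d [ 0.7  0.6 -0. ] spin 0.05 w 0.0555863716090489 F [-0.49 -0.12  1.05] tilt [-0.001 -0.    -1.   ] v 0.003
```

>>> drive_tool:
  targets:
    - {"offset": [0,0,2],"spin": 0}
    - {"offset": [0,0,0],"spin": 0}
    - {"offset": [0,0,0],"spin": 0}

```text
t: 4.75
tool_pos: [0.6272, 0.0349, 0.0483]
orientation: [[0.344, 0.939, -0.0], [0.939, -0.344, 0.0], [-0.0, -0.0, -1.0]]
ft_force: [-2.0, 0.2, 1.7]
width: 0.0556
```

>>> drive_tool:
  targets:
    - {"offset": [0,0,2],"spin": 0}
    - {"offset": [0,0,0],"spin": 0}
    - {"offset": [0,0,0],"spin": 0}

```text
t: 5.05
tool_pos: [0.6283, 0.0348, 0.0466]
orientation: [[0.343, 0.939, 0.002], [0.939, -0.343, -0.0], [0.001, 0.002, -1.0]]
ft_force: [2.5, -0.4, 2.1]
width: 0.0555
```

```bash
cat > look.py <<'E'
from station import arm, vision
import cv2,sys,pickle
p=vision.snapshot("scene");pickle.dump(p,open(sys.argv[1]+".pkl","wb"))
cv2.imwrite(f"pics/{sys.argv[1]}.png",cv2.resize(p["frame"][205:305,255:355,::-1],None,fx=6,fy=6,interpolation=2))
E
python3 look.py c3; python3 go.py
```

```text
t 5.1 p [0.6283 0.0348 0.0466] d [ 0.3 -0.7 -0. ] spin 0.05 w 0.055432458847615954 F [ 3.94 -0.67  1.48] tilt [ 0.002 -0.    -1.   ] v 0.001
```

View pics/c3.png

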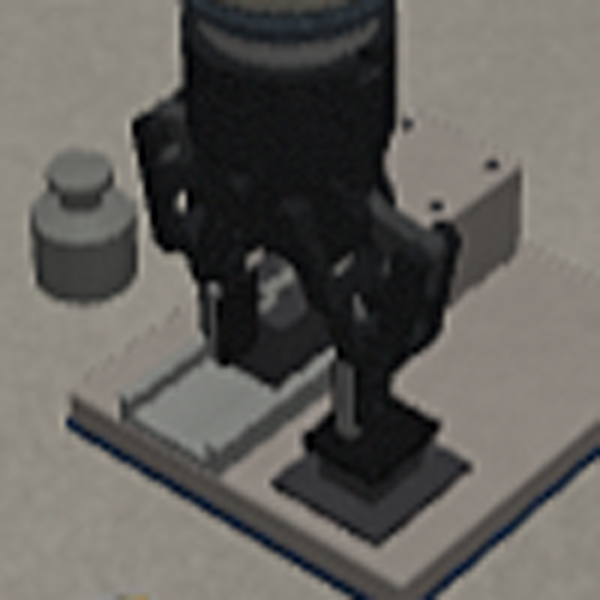

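The carrier has released and now rests against the finger: Fx is about +4 N, and the dark block is touching the finger in the picture. I'll press the key on to its stop.

>>> drive_tool:
  targets:
    - {"offset": [0,0,1],"spin": 0}
    - {"offset": [0,0,1],"spin": 0}
    - {"offset": [0,0,1],"spin": 0}
    - {"offset": [0,0,0],"spin": 0}
    - {"offset": [0,0,0],"spin": 0}

```text
t: 5.6
tool_pos: [0.6285, 0.0348, 0.044]
orientation: [[0.343, 0.939, 0.002], [0.939, -0.343, -0.0], [0.001, 0.002, -1.0]]
ft_force: [2.0, -2.3, 5.9]
width: 0.0557
```

>>> drive_tool:
  targets:
    - {"offset": [0,0,1],"spin": 0}
    - {"offset": [0,0,1],"spin": 0}
    - {"offset": [0,0,0],"spin": 0}
    - {"offset": [0,0,0],"spin": 0}

```text
t: 6.0
tool_pos: [0.6284, 0.0348, 0.0421]
orientation: [[0.343, 0.939, 0.002], [0.939, -0.343, -0.0], [0.001, 0.002, -1.0]]
ft_force: [2.0, -1.7, 6.3]
width: 0.0556
```

>>> drive_tool:
  targets:
    - {"offset": [0,0,1],"spin": 0}
    - {"offset": [0,0,0],"spin": 0}
    - {"offset": [0,0,0],"spin": 0}
    - {"offset": [0,0,0],"spin": 0}

```text
t: 6.4
tool_pos: [0.6285, 0.0348, 0.0411]
orientation: [[0.343, 0.939, 0.002], [0.939, -0.343, -0.0], [0.001, 0.002, -1.0]]
ft_force: [2.0, -1.9, 5.7]
width: 0.0558
```

>>> drive_tool:
  targets:
    - {"offset": [0,0,1],"spin": 0}
    - {"offset": [0,0,0],"spin": 0}
    - {"offset": [0,0,0],"spin": 0}
    - {"offset": [0,0,0],"spin": 0}

```text
t: 6.8
tool_pos: [0.6285, 0.0348, 0.0401]
orientation: [[0.343, 0.939, 0.002], [0.939, -0.343, -0.0], [0.001, 0.002, -1.0]]
ft_force: [1.9, -1.6, 5.7]
width: 0.0555
```

```bash
python3 look.py c4; python3 go.py
```

```text
t 6.85 p [0.6285 0.0348 0.0401] d [ 0.2 -0.9 -0. ] spin 0.07 w 0.05537193720713802 F [ 1.21 -1.7   5.68] tilt [ 0.002 -0.    -1.   ] v 0.002
```

View pics/c4.png

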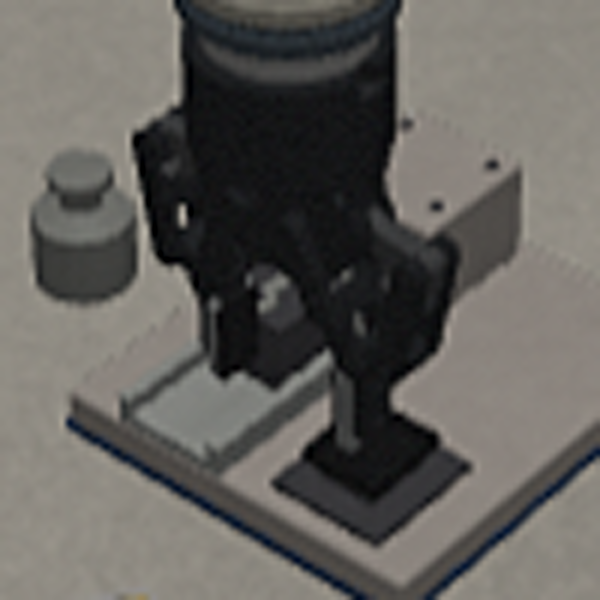

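>>> drive_tool:
  targets:
    - {"offset": [0,0,0.7],"spin": 0}
    - {"offset": [0,0,0],"spin": 0}
    - {"offset": [0,0,0],"spin": 0}
    - {"offset": [0,0,0],"spin": 0}

```text
t: 7.25
tool_pos: [0.6285, 0.0349, 0.0397]
orientation: [[0.344, 0.939, 0.002], [0.939, -0.344, -0.0], [0.001, 0.002, -1.0]]
ft_force: [0.9, -1.8, 8.7]
width: 0.0554
```

```bash
cat > meas.py <<'E'
from fit import *; import sys
p=pickle.load(open(sys.argv[1]+".pkl","rb"));v=solve(1,1,3).x
z=p["z_map"];uv=np.array([(u,vv) for vv in range(205,305) for u in range(255,355) if z[vv,u]>0])
X=back(p,uv,z[uv[:,1],uv[:,0]]);c,s=np.cos(v[2]),np.sin(v[2]);d=X[:,:2]-v[:2];x=(c*d[:,0]+s*d[:,1])*1e3;y=(-s*d[:,0]+c*d[:,1])*1e3;h=X[:,2]*1e3
k=(x>40)&(x<56)&(y>54)&(y<86)&(h>32)&(h<62);print("key",k.sum(),np.percentile(h[k],[10,50,75,90]).round(1))
k=(abs(y)<16)&(h>34)&(h<62)&(x>-5)&(x<60);print("front pts")
o=np.argsort(x[k]); print(np.c_[x[k],y[k],h[k]][o].round(0).astype(int).tolist()[:60])
k=(abs(y)<18)&(h>61)&(h<71)&(x>-45)&(x<60);print("top",k.sum(),np.c_[x[k],y[k],h[k]].round(0).astype(int).tolist())
E
python3 meas.py c4; python3 go.py
```

```text
key 106 [41.5 44.5 50.8 57.4]
front pts
[[3, -8, 61], [5, -16, 62], [9, -9, 62], [9, -15, 62], [11, -7, 61], [13, 7, 61], [17, 10, 62], [25, 5, 61], [25, 8, 39], [26, 15, 52], [26, 6, 47], [26, 12, 51], [27, 6, 42], [27, 15, 50], [27, 7, 54], [27, 13, 61], [27, 6, 36], [27, 16, 48], [28, 13, 40], [28, 16, 36], [28, 13, 46], [28, 8, 58], [28, 14, 59], [28, 11, 60], [28, 8, 62], [29, 14, 44], [29, 4, 39], [29, 5, 48], [29, 5, 61], [29, 14, 57], [29, 11, 55], [29, 8, 53], [29, 8, 47], [29, 11, 58], [29, 11, 40], [29, 11, 37], [29, 5, 52], [29, 15, 51], [29, 5, 37], [30, 12, 47], [30, 8, 36], [30, 6, 44], [30, 9, 42], [31, 13, 54], [31, 7, 48], [31, 7, 57], [31, 13, 52], [32, 8, 61], [33, 6, 58], [33, 6, 49], [34, 6, 47], [34, 7, 56], [35, 7, 45], [35, 5, 53], [36, 5, 47], [37, 6, 60], [37, 6, 58], [38, 7, 53], [39, 7, 47], [39, 5, 55]]
top 93 [[5, -16, 62], [5, -13, 63], [5, -9, 65], [4, -7, 65], [9, -15, 62], [11, -10, 65], [9, -9, 65], [7, -7, 65], [3, -8, 61], [5, -3, 66], [9, -9, 62], [9, -6, 63], [12, 0, 68], [7, -1, 65], [4, -1, 63], [-10, 15, 62], [11, -7, 61], [16, 0, 68], [12, 
[... 428 characters left out ...]
1, 11, 65], [17, 10, 62], [18, 14, 64], [18, 17, 66], [14, 17, 64], [45, -7, 68], [35, 5, 67], [34, 7, 68], [29, 5, 64], [25, 5, 61], [24, 7, 62], [24, 11, 64], [23, 15, 65], [20, 16, 64], [18, 17, 63], [44, 4, 70], [39, 5, 67], [35, 4, 64], [35, 8, 66], [28, 8, 62], [27, 10, 62], [26, 12, 62], [24, 14, 62], [25, 17, 64], [45, -4, 63], [50, 3, 70], [44, 6, 68], [40, 6, 66], [37, 6, 63], [34, 7, 62], [25, 17, 62], [50, 3, 67], [49, 5, 68], [48, 7, 68], [46, 9, 68], [40, 6, 62], [49, 2, 64], [50, 6, 65], [48, 8, 66], [43, 6, 62], [50, 6, 63], [50, 9, 61]]
t 7.25 p [0.6285 0.0349 0.0397] d [ 0.2 -0.9 -0. ] spin 0.05 w 0.05541643583441134 F [ 0.94 -1.8   8.74] tilt [ 0.002 -0.    -1.   ] v 0.001
```

The key has reached its stop: Fz stepped from 5.7 to 8.7 N, and its cap measures about 44 mm. The carrier's front is about 28 mm out, its top is level at 64 mm, and it touches the finger. I'll hold briefly and check that nothing moves.

>>> drive_tool:
  targets:
    - {"offset": [0,0,0.2],"spin": 0}
    - {"offset": [0,0,0],"spin": 0}
    - {"offset": [0,0,0],"spin": 0}
    - {"offset": [0,0,0],"spin": 0}
    - {"offset": [0,0,0],"spin": 0}
    - {"offset": [0,0,0],"spin": 0}
    - {"offset": [0,0,0],"spin": 0}
    - {"offset": [0,0,0],"spin": 0}

```text
t: 8.05
tool_pos: [0.6285, 0.0348, 0.0397]
orientation: [[0.344, 0.939, 0.002], [0.939, -0.344, -0.0], [0.001, 0.002, -1.0]]
ft_force: [0.7, -2.0, 10.6]
width: 0.0553
```

```bash
python3 look.py c5; python3 go.py; python3 meas.py c5 | head -1; python3 - <<'E'
import pickle,numpy as np
a=pickle.load(open("c4.pkl","rb"))["frame"].astype(int);b=pickle.load(open("c5.pkl","rb"))["frame"].astype(int)
print(np.abs(a-b)[205:305,255:355].max(-1).max(), (np.abs(a-b).max(-1)>40).sum())
E
```

```text
t 8.1 p [0.6285 0.0348 0.0397] d [ 0.2 -0.9 -0. ] spin 0.05 w 0.055717710003212365 F [ 0.85 -2.31 10.04] tilt [ 0.002 -0.    -1.   ] v 0.002
key 101 [40.9 44.9 52.9 58.7]
53 8
```

View pics/c5.png

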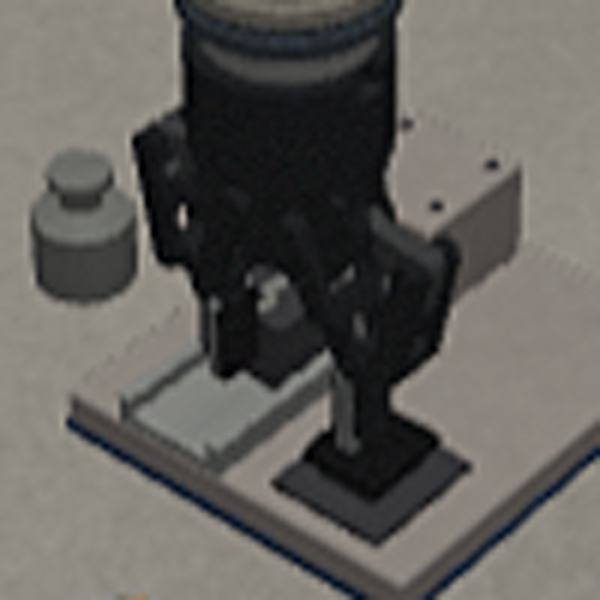

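The scene hasn't changed: the key is bottomed and the carrier is trapped upright against the finger. I'm handing the job in.

```bash
python3 -c "
from station import arm; print(arm.close_job())"
```

```text
the job is handed in; nothing more can be done
None
```

I handed the job in at about 8.1 s, still holding: one finger keeps the eject key pressed down and the other has the ejected carrier trapped against it on the open track.

Last checks before handing in:
- **Key:** at its stop. The vertical force jumped from 5.7 to about 10 N over the last millimetre, and the cap measured about 44.9 mm high.
- **Carrier:** its front face is about 28 mm out of the bay and its top is level at about 64 mm. It was touching the finger, and nothing moved between the last two pictures.
- **Bystanders:** I did not touch the bottle, the weight, the jar or the yellow look-alikes.

- **Release came early:** the carrier came out one or two millimetres sooner than I expected. My estimate of the fingertip height was slightly off, but the catching finger was already in place.
- **Low sideways force:** at the end it read only about 1.5 N along the eject direction, below the roughly 4 N spring push. I put this down to friction at the key finger taking part of the load, but I did not test that.
- **No overhead check:** the arm blocked the top camera, so the final checks come from the scene camera and the force readings.

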